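Clamp a vial rack on the orbital shaker and start it with a dome key

TASK

Get the vial rack ready for shaking and start the shaker: slide the stop along its rail until the rack sits square and snug between the stop and the fixed fence, flip the cam lever down flat to lock the stop, then press the round start key only until you feel it click, no further (bottoming it cracks the dome), and let it come back up. Do not start the shaker before the stop is locked, keep the rack upright, and leave the other two keys and the things lying around as they are.

Things in the scene. Friction and masses are not known exactly. Their poses are not given: they have to be found in the camera images.
- shaker: White benchtop orbital shaker, 288 x 312 mm, fixed to the bench. Origin: centre of its underside, on the bench. x points from its sloping control panel (facing the robot) to its back, y to its left, z up. Platform top (rubber mat) at z = 95 mm. The rail runs along y at x = -52 mm, top at z = 106 mm. The panel (x = -155 to -75 mm) rises to the back at 0.32 rad, so its normal leans to -x.
- fence_face (a point): Centre of the face of the fixed fence, an upright aluminium plate 156 mm long and 50 mm tall on the left end of the platform; the face looks to the shaker's -y. Axes as the shaker's.
- rack_center (a point): Centre of the vial rack's solid base, 100 x 130 x 50 mm (vials and wire handle reach 98 mm), loose, 0.3 to 0.5 kg, 25 mm above its underside. Its x axis is along its 100 mm side, roughly along the shaker's y. It starts up to about 2 cm from the fence and slightly askew; home, the fence touches its whole 130 mm side and this point is 50 mm from the fence face.
- stop_face (a point): Centre of the flat face of the sliding stop's plate that looks to the fence (shaker +y); axes as the shaker's. The plate is aluminium, 172 mm long along x, 10 mm thick, its top 146 mm above the bench. It touches the rack when it is 50 mm from the rack's centre along y.
- stop_tab (a point): Top centre of the upright thumb tab at the rear (-y) end of the stop, by which the stop is pushed: 28 mm along x, 10 mm thick along y, 32 mm tall above the dark saddle, its top 161 mm above the bench, 97 mm behind the stop face. Axes as the shaker's.
- stop_slide (a joint): Travel of the stop along its rail towards the fence, in m, 0 at the rail's right end. Unlocked it slides with about 2 N; pushing the rack along adds 2 to 5 N; when rack and fence are met it goes no further. Locked it holds against about 10 N.
- cam_lever (a joint): Cam lever on top of the stop, in rad: 0 = up and open (1.05 rad above level, pointing up and to -x), 1.05 = flat to -x and locked. It stays where it is left; 6 to 15 N on the middle of its arm moves it; the cam bites from about 0.8 on.
- lever_hinge (a point): Middle of the cam lever's pivot pin, which runs along the shaker's y on top of the stop, 140 mm above the bench; it moves with the stop. The lever's arm points from here to -x (the front) and up; it is pushed forward and down.
- lever_tip (a point): Middle of the upper side of the lever's free end: 55 mm from the pivot along the arm and 6.5 mm above the arm's line through the pivot. The arm is 15 to 18 mm wide along y, 8 mm thick. Flat, its upper side is 6.5 mm above the pivot (146 mm above the bench) and it points to the shaker's -x.
- start_key_seat (a point): Point of the panel's face under the round start key (19 mm across, raised triangle on it), the right-hand one of three keys in a row along y, 42 mm apart. Site z is the panel's normal (press along -z), x up the slope. The key's top is 10 mm out along the normal and, as the black insert sits differently in each instrument, 0 to 11 mm more straight up; it is 9 mm proud of the insert.
- start_dome (a joint): Deflection of the dome under the start key, in m, a tenth of the key's travel: lost in sensor noise. Key force peaks at about 1.7 mm of travel (4.5 to 8.5 N, differs between instruments), drops by about 4 N until 4.4 mm (the click), then rises; hard base at 6.8 mm; springs back. Here above 0.00019 = clicked (key 2.3 mm down), above 0.00048 = too far (5 mm), below 0.0001 = back up.
- stop_key (a joint): Travel of the square key (18 mm) in the middle of the row, in m, 0 = up: leave alone.
- timer_key (a joint): Travel of the oblong key (11 x 26 mm) at the left of the row, in m, 0 = up: leave alone.
- bench_timer: Small white digital timer, 74 mm wide and 59 mm tall, standing on the bench to the left of the shaker; bystander. Origin: middle of its underside.
- petri_dish: Closed petri dish, 92 mm across, 15 mm thick, on the bench to the right of the shaker; bystander. Origin: middle of its underside.
- microtube: Small plastic tube, 40 mm long, 13 mm thick, lying on the bench right of the control panel; bystander. Origin: middle of its underside.
Things that resemble listed ones, but are neither listed nor needed, are in the scene too. What is shaped like the part that bears rack_center but red or yellow is not meant.

How it is judged:
On the way, in this order (a step that is already met when the one before it is completed fails the run):
1. the rack is pushed home: square and snug between the stop and the fence (y of rack_center in the frame of shaker above 0.0765 m and y of rack_center in the frame of stop_face below 0.053 m and angle between the x axis of rack_center and the y axis of shaker, either way round below 0.04 rad), for 0.2 s.
2. the cam lever lies flat, the rack still snug (all of step 1 and value of joint cam_lever above 0.92 rad), for 0.2 s.
3. the start key is pressed past its click (value of joint start_dome above 0.00019 m and value of joint cam_lever above 0.92 rad), for 0.02 s.
At the end, for the whole second after the job is handed in: The rack touches the fence within 3.5 mm and the stop within 3 mm, square to within 2.3 degrees and at rest; the lever is within 7 degrees of flat; the start key has clicked (about 2.3 mm or more down, after locking) and is back up (less than about 1.3 mm down) (all of step 2 and value of joint start_dome below 0.0001 m and linear speed of vial_rack below 0.01 m/s).
It fails at once if the start key is pressed on past its click (more than about 5 mm down) (value of joint start_dome above 0.00048 m).
It fails at once if the start key clicks while the stop is not locked (value of joint start_dome above 0.00019 m and not (value of joint cam_lever above 0.85 rad)).
It fails at once if another key is pressed (more than 2 mm down) (value of joint any of stop_key, timer_key above 0.002 m).
It fails at once if the rack is tipped by more than 12 degrees (angle between rack_center's own z axis and vertical above 0.21 rad).
It fails at once if a bystander is shifted by more than 20 mm (distance of any of bench_timer, petri_dish, microtube from where it was at the start of the episode above 0.02 m).
It also fails if it takes over 54 s, if anything falls off the work surface, if the arm or the gripper's body presses on something with over 40 N, if the wrist force passes 120 N, or if a joint passes its speed limit or range.

ROBOT

A 7-joint arm with a two-finger parallel gripper is mounted at the origin on a cart in front of the work surface, level with it; the furniture and walls round the work are solid. World frame = base frame: x ahead of the robot, y to its left, z up, the work surface at z = 0. Lengths are in m, angles in rad, forces in N, time in s.
With the tool pointing down it reaches from about 0.425 to 0.875 m from the base axis. Payload 8.4 kg.
Tool frame: the origin (TCP) lies on the centre line of the jaws, within the pads' length; the fingertips stand 22 mm ahead of it and the grasp point (between the pads) lies 3 mm ahead of it; z points along the fingers, y is the line along which they close (so a half turn about z gives the same grasp; the last joint's range is limited). The gripper opens to 85 mm and grips with 20 to 120 N. Pads are 22 mm wide; open, the fingers measure 114 mm over their backs; the gripper's body (76 mm by 85 mm) begins 54 mm behind the grasp point. The pads swing forward as they close: fully open they stand 13 mm farther back than shut.
Start: joints at [-1.242, 0.333, 0.04, 1.465, -0.013, 1.343, -0.059], TCP at [0.27, 0.591, 0.253] pointing down, gripper open.
Joint ranges: [-2.58, 2.58], [-0.38, 2.09], [-1.3, 1.39], [0.25, 2.4], [-1.5, 4.64], [0.08, 2.09], [-2.65, 2.65]. Speed limits (rad/s): [2.22, 2.22, 2.79, 2.79, 3.14, 3.14, 3.14].

INTERFACE

Orientations are given as a unit quaternion [x, y, z, w].
In Python, from rig import manip gives the robot as it stands.
- The arm moves only by the tool step_arm, never from a script. Its argument "motion" is a list of rows, each a list of 3 entries, a list of its own where there are three numbers: the shift along the tool's x, y, z in m, then the turn, a rotation vector about the tool's x, y, z in units of 5 degrees (1.0 is 5 degrees), then the opening, from 0 (shut) to 1 (fully open). A call has 1 to 5 rows; each row is the pose to reach, as a shift and turn from the pose commanded when the call began, along the tool's axes at that moment; what a row does not reach only later rows make up. A row lasts 1/12 s, in which the tool goes at most 41.7 mm and 7.16 degrees, less where a joint would pass 70% of its speed; a pose out of reach is approached as far as the arm can. A call with a gripper value outside its range is refused whole. The fingers move at their own pace and stop on an object; "squeeze" is the grip in N (left out, the last holds). Time passes only in rows, so rows that repeat a pose let the fingers close. It gives the time, the measured TCP pose, the force and the opening at its end, in the units of the state.
- manip.state(): the state, without advancing time (a new reading comes with each control period).
- manip.capture(name): name is "side" or "top" or "wrist"; returns (picture, depth): 384x512x3 uint8, red, green, blue; 384x512 float32, m along the optical axis (not along the pixel's ray), 0 where there is no reading.
- manip.camera_info(name): a dict with "camera_matrix" (3x3 intrinsics, pixels), "k1" (the pictures are not rectified: a ray, as slopes to the right and down, at radius r is drawn at 1 + k1 r^2 times it, then the intrinsics apply), "world_to_cam" (4x4, takes a point from world to camera coordinates). Camera axes: x right, y up, looking along -z (the intrinsics and any distortion apply to the point x, -y, -z); pixel columns grow to the right and rows downward; lengths in m; the calibration is good to about 2 mm. A picture is of the moment at which its call begins: read the wrist's pose just before it. camera_info takes no time and is no camera call; for the wrist camera it gives the pose at the moment of the call.
- manip.close_job(): hands the job in, once; it reports no verdict.
Trained networks look in the newest picture that a camera, given by its name, has taken for a name from the list of things; names that differ only in an ending like _2 or _b are one class to them, and where a whole thing is asked for, a point or a joint stands for the part that bears it (a point fixed in the world has none). Each returns a list of dicts, best first, with "conf" (0 to 1); they miss things now and then, are a little off and sometimes report something else, mostly with a low value. They report only what shows in the picture. A call takes as long as a camera call. They do not tell look-alikes from the thing itself.
- manip.spot_in(camera, label): "xyz" ([x, y, z] in m, in world coordinates, good to about 4 mm: the middle of the surface that is visible of it).
- manip.trace(camera, label): "mask" (384x512 bool, what is visible of it).
- manip.spot_point(camera, label): "xyz" ([x, y, z] in m, in world coordinates, good to about 4 mm: a listed point, or the origin of a listed thing).
The state is a dict: "t": time; "joint_pos": joint angles; "joint_vel": joint speeds; "joint_efforts": joint torques, N m; "eef_pos": TCP position; "tool_rot": TCP orientation; "force": force on the tool from outside, world axes, zero at the start; "ft_torque": the same for the moment, N m; "grip_width": opening from 0.0 (shut) to 1.0 (fully open).
Only numpy, scipy, OpenCV 4.12 (cv2) and the standard library are available. Lean on these libraries where they do the work, as an engineer would, in place of code of your own. Each camera call takes 0.05 s, during which the arm holds its last target. There are 200 camera calls.

## Working session

There is one attempt and no reset: what is moved stays moved. The work goes in short steps, Python scripts to look and compute and a tool call to move; the robot and the scene stay as the last step left them, time stands still between calls to the robot, and variables do not carry over. Pictures are saved under pics/ and viewed, on a budget of 10 in all, crops included, one or two more only if the job needs it, and the job is handed in when it is done.

Besides the shell and the picture viewer there is one more tool, called after ">>>" as name(argument=value, ...) on one line, values as JSON. step_arm: Moves the arm, as the interface text tells. Its arguments: {"type":"object","properties":{"motion":{"type":"array","items":{"type":"array"}},"squeeze":{"type":"number"}},"required":["motion"]}

```bash
ls; mkdir -p pics; cat > h.py <<'E'
import numpy as np, cv2
from rig import manip
from scipy.spatial.transform import Rotation as R
def pts(cam,d,ci):
    K=np.array(ci["camera_matrix"]);k1=ci["k1"]
    v,u=np.mgrid[0:384,0:512]
    xd=(u-K[0,2])/K[0,0];yd=(v-K[1,2])/K[1,1]
    x,y=xd.copy(),yd.copy()
    for _ in range(8):
        s=1+k1*(x*x+y*y);x=xd/s;y=yd/s
    P=np.stack([x*d,-y*d,-d,np.ones_like(d)],-1)
    return (P@np.linalg.inv(np.array(ci["world_to_cam"])).T)[...,:3]
def proj(p,ci):
    K=np.array(ci["camera_matrix"]);q=np.array(ci["world_to_cam"])@np.r_[p,1]
    x,y=q[0]/-q[2],-q[1]/-q[2];s=1+ci["k1"]*(x*x+y*y)
    return K[0,0]*x*s+K[0,2],K[1,1]*y*s+K[1,2]
def save(n,im): cv2.imwrite("pics/"+n,im[...,::-1])
E
python3 - <<'E'
from h import *
s=manip.state();print({k:np.round(v,3) for k,v in s.items()})
ims=[]
for c in("side","top"):
    im,d=manip.capture(c);ci=manip.camera_info(c);np.savez(c,im=im,d=d,**{k:np.array(v) for k,v in ci.items()})
    save(c+"0.png",im);print(c,np.round(np.linalg.inv(ci["world_to_cam"])[:3,3],2))
    for l in("shaker","fence_face","rack_center","stop_face","stop_tab","lever_hinge","lever_tip","start_key_seat","microtube","petri_dish","bench_timer"):
        print(l,[(np.round(r["xyz"],3).tolist(),round(r["conf"],2),np.round(proj(r["xyz"],ci)).tolist()) for r in manip.spot_point(c,l)[:3]])
E
```

```text
pics
{'t': np.float64(0.0), 'joint_pos': array([-1.242,  0.334,  0.04 ,  1.466, -0.013,  1.343, -0.058]), 'joint_vel': array([ 0.001,  0.   , -0.   , -0.001, -0.   ,  0.001,  0.001]), 'joint_efforts': array([ 0.0000e+00, -6.5854e+01,  1.3650e+00, -4.0557e+01,  1.7000e-02,
        1.2000e-02, -0.0000e+00]), 'eef_pos': array([0.27 , 0.591, 0.252]), 'tool_rot': array([ 0.212,  0.977, -0.001, -0.   ]), 'force': array([-0.139,  0.193, -0.17 ]), 'ft_torque': array([ 0.019, -0.   ,  0.036]), 'grip_width': np.float64(0.996)}
side [ 0.49 -0.83  0.73]
shaker [([0.58, 0.105, 0.004], 0.83, [283.0, 227.0]), ([0.519, 0.058, 0.138], 0.73, [263.0, 199.0])]
fence_face [([0.64, 0.23, 0.116], 0.68, [300.0, 173.0])]
rack_center [([0.327, -0.203, 0.023], 0.69, [185.0, 306.0]), ([0.628, 0.166, 0.125], 0.66, [298.0, 181.0]), ([0.578, 0.104, 0.002], 0.66, [282.0, 228.0])]
stop_face [([0.608, 0.079, 0.124], 0.79, [295.0, 198.0])]
stop_tab [([0.514, -0.012, 0.158], 0.6, [262.0, 208.0])]
lever_hinge [([0.52, 0.061, 0.142], 0.98, [263.0, 197.0])]
lever_tip [([0.494, 0.064, 0.188], 0.42, [253.0, 182.0])]
start_k
[... 298 characters left out ...]
0, 171.0])]
fence_face [([0.642, 0.224, 0.122], 0.88, [196.0, 139.0])]
rack_center [([0.373, 0.398, 0.024], 0.89, [139.0, 240.0]), ([0.639, 0.168, 0.115], 0.82, [216.0, 140.0]), ([0.329, -0.206, 0.024], 0.63, [348.0, 253.0])]
stop_face [([0.608, 0.079, 0.124], 0.61, [249.0, 151.0])]
stop_tab [([0.51, -0.013, 0.162], 0.84, [286.0, 184.0])]
lever_hinge [([0.519, 0.058, 0.138], 0.91, [258.0, 182.0])]
lever_tip [([0.491, 0.061, 0.187], 0.48, [258.0, 191.0])]
start_key_seat [([0.452, 0.014, 0.064], 0.93, [273.0, 210.0]), ([0.643, 0.221, 0.122], 0.66, [197.0, 138.0])]
microtube [([0.424, -0.1, 0.003], 0.47, [310.0, 221.0])]
petri_dish [([0.568, -0.157, 0.003], 0.94, [327.0, 173.0])]
bench_timer []
```

```bash
python3 - <<'E'
import cv2,numpy as np
a=cv2.imread("pics/top0.png");b=cv2.imread("pics/side0.png")
cv2.imwrite("pics/topc.png",cv2.resize(a[90:290,110:360],(750,600),interpolation=cv2.INTER_CUBIC))
cv2.imwrite("pics/sidec.png",cv2.resize(b[130:330,160:410],(750,600),interpolation=cv2.INTER_CUBIC))
E
```

```text
(no output)
```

View pics/topc.png

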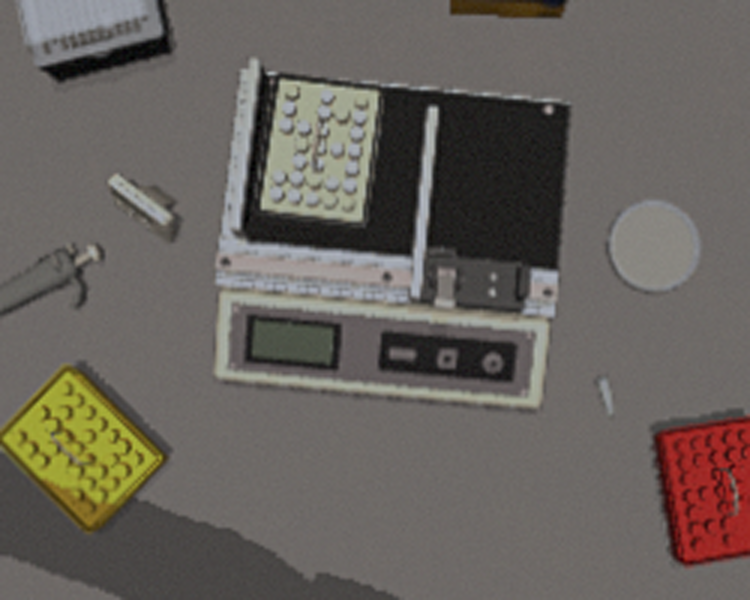

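View pics/sidec.png

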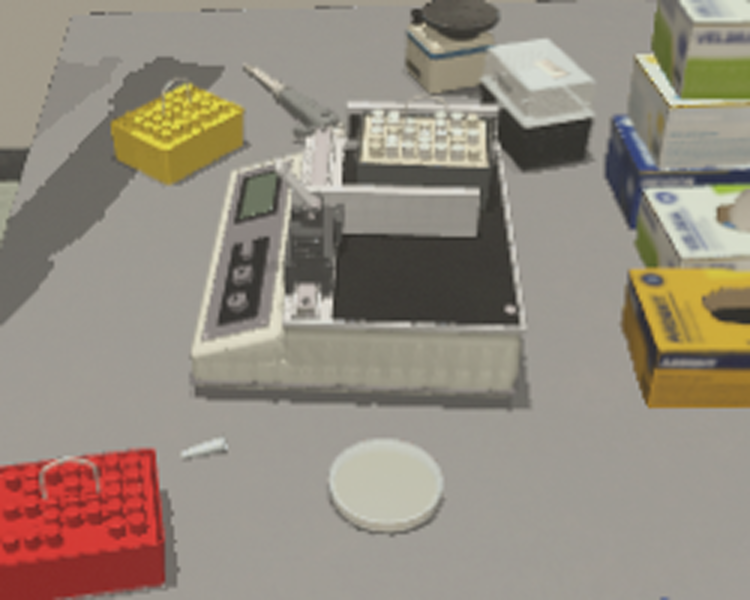

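The top crop shows the shaker with the pale rack near the fence (320,150), the stop plate (430,190), the raised lever (447,285), the tab (520,280) and the keys at (402,355), (447,358) and round (492,362). Possible mix-ups:
- **Rack:** yellow rack (80,445) and red rack (705,490). I choose the pale one on the platform.
- **Start key:** square key (447,358) and oblong key (402,355). I choose the round right-hand one.

The side crop agrees with this. Next I'll fit the yaw and refine the points.

```bash
python3 - <<'E'
from h import *
Z=np.load("top.npz");ci={k:Z[k] for k in("camera_matrix","world_to_cam")};ci["k1"]=float(Z["k1"])
P=pts("top",Z["d"],ci).reshape(-1,3);ok=(Z["d"].ravel()>0)
def line(m,n):
    q=P[m&ok];c,a,_=None,None,None
    if len(q)<8: print(n,len(q));return
    vx,vy,x0,y0=cv2.fitLine(q[:,:2].astype(np.float32),cv2.DIST_HUBER,0,.001,.001).ravel()
    if vx<0: vx,vy=-vx,-vy
    print(n,len(q),"dir ang",np.arctan2(vy,vx).round(4),"c",q.mean(0).round(4),"ext",np.ptp(q@np.array([vx,vy,0])).round(3),"w",np.ptp(q@np.array([-vy,vx,0])).round(3))
x,y,z=P.T
line((abs(z-.146)<.006)&(x>.535)&(x<.73)&(abs(y-.08)<.04),"stop plate top")
line((abs(z-.145)<.008)&(x>.53)&(x<.75)&(abs(y-.235)<.04),"fence top")
m=(z>.135)&(z<.16)&(x>.55)&(x<.75)&(y>.11)&(y<.21)&ok
r=cv2.minAreaRect(P[m][:,:2].astype(np.float32));print("rack",r,P[m][:,2].mean())
m=(abs(z-.095)<.005)&(x>.5)&(x<.8)&(y>-.1)&(y<.3)&ok
print("platform",cv2.minAreaRect(P[m][:,:2].astype(np.float32)))
m=(x>.5)&(x<.53)&(y>-.04)&(y<.02)&(z>.145)&ok;print("tab",P[m].mean(0).round(4),P[m].min(0).round(3),P[m].max(0).round(3))
E
```

```text
stop plate top 236 dir ang -0.0788 c [0.613  0.0817 0.1461] ext 0.154 w 0.059
fence top 557 dir ang 0.0839 c [0.6343 0.2187 0.1439] ext 0.154 w 0.062
rack ((0.6339408159255981, 0.16670012474060059), (0.09977522492408752, 0.13170959055423737), 82.35879516601562) 0.1466640645104115
platform ((0.6075419783592224, 0.10090279579162598), (0.3137156367301941, 0.20727217197418213), 84.23541259765625)
tab [ 0.5119 -0.0089  0.1597] [ 0.5   -0.014  0.148] [ 0.525 -0.004  0.164]
```

The yaw is about -0.10 rad, and the sizes agree: rack 100 x 132 mm, tab top at 0.16 m. I'll start the approach, aligning the tool with the shaker and closing the fingers.

>>> step_arm(motion=[[[-0.028,-0.028,0],[0,0,-0.75],0],[[-0.056,-0.056,0],[0,0,-1.5],0],[[-0.084,-0.084,0],[0,0,-2.25],0],[[-0.112,-0.112,0],[0,0,-3.0],0],[[-0.14,-0.14,0],[0,0,-3.75],0]], squeeze=20)

```text
t: 1.62
eef_pos: [0.3394, 0.4041, 0.2534]
tool_rot: [0.049, 0.999, 0.0, 0.0]
force: [0.6, 0.2, 1.2]
grip_width: 0.299
```

>>> step_arm(motion=[[[-0.018,-0.036,0],[0,0,0],0],[[-0.036,-0.072,0],[0,0,0],0],[[-0.054,-0.108,0],[0,0,0],0],[[-0.072,-0.144,0],[0,0,0],0],[[-0.09,-0.18,0],[0,0,0],0]])

```text
t: 2.03
eef_pos: [0.4108, 0.2158, 0.2536]
tool_rot: [0.05, 0.999, 0.0, 0.0]
force: [0.9, 0.7, 0.4]
grip_width: -0.001
```

>>> step_arm(motion=[[[-0.018,-0.036,0],[0,0,0],0],[[-0.036,-0.072,0],[0,0,0],0],[[-0.054,-0.108,0],[0,0,0],0],[[-0.072,-0.144,0],[0,0,0],0],[[-0.09,-0.18,0],[0,0,0],0]])

```text
t: 2.45
eef_pos: [0.4822, 0.0276, 0.2538]
tool_rot: [0.05, 0.999, 0.0, 0.0]
force: [1.9, -0.1, -0.6]
grip_width: 0.004
```

>>> step_arm(motion=[[[-0.018,-0.036,0],[0,0,0],0],[[-0.035,-0.076,0],[0,0,0],0],[[-0.035,-0.08,0],[0,0,0],0]])

```text
t: 2.7
eef_pos: [0.5097, -0.0611, 0.2539]
tool_rot: [0.054, 0.999, -0.001, 0.001]
force: [-1.0, -0.5, -1.5]
grip_width: -0.003
```

```bash
python3 - <<'E'
from h import *
s=manip.state();print(s["t"],s["eef_pos"].round(4) if hasattr(s["eef_pos"],'round') else s["eef_pos"],s["tool_rot"],s["force"])
ci=manip.camera_info("wrist");im,d=manip.capture("wrist");np.savez("wr",im=im,d=d,**{k:np.array(v) for k,v in ci.items()})
for l in("shaker","fence_face","rack_center","stop_face","stop_tab","lever_hinge","lever_tip","start_key_seat"):
    print(l,[(np.round(r["xyz"],4).tolist(),round(r["conf"],2),np.round(proj(r["xyz"],ci)).tolist()) for r in manip.spot_point("wrist",l)[:2]])
save("w1.png",cv2.resize(im,(768,576)))
E
```

```text
2.7 [ 0.5097 -0.0611  0.2539] [ 0.05427081  0.99852495 -0.00124756  0.0010229 ] [-0.99899448 -0.52210678 -1.47268414]
shaker [([0.5784, 0.1069, 0.001], 0.95, [394.0, 197.0])]
fence_face []
rack_center [([0.6339, 0.1696, 0.1195], 0.77, [498.0, 279.0]), ([0.3317, -0.1986, 0.0244], 0.66, [107.0, 10.0])]
stop_face [([0.6074, 0.0823, 0.1182], 0.83, [417.0, 267.0])]
stop_tab [([0.5141, -0.0039, 0.1618], 0.76, [336.0, 199.0]), ([0.4918, 0.0616, 0.1868], 0.57, [446.0, 168.0])]
lever_hinge [([0.5189, 0.054, 0.1424], 0.82, [403.0, 189.0])]
lever_tip [([0.4905, 0.0619, 0.1901], 0.73, [449.0, 167.0])]
start_key_seat [([0.5226, 0.0549, 0.1404], 0.45, [403.0, 193.0])]
```

View pics/w1.png

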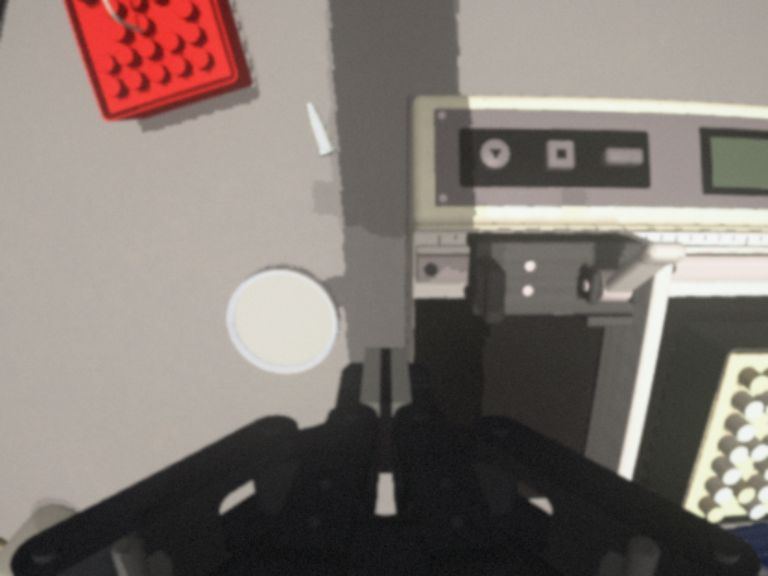

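The wrist view shows the tab at (488,290), the round key at (495,153) and the closed fingertips at (385,370), right of and behind the tab, clear of everything. I'll descend and then push along tool +y.

>>> step_arm(motion=[[[0,0,0.032],[0,0,0],0],[[0.002,0,0.064],[0,0,0],0],[[0.002,0,0.094],[0,0,0],0],[[0.002,0.01,0.094],[0,0,0],0],[[0.002,0.02,0.094],[0,0,0],0]])

```text
t: 3.57
eef_pos: [0.5079, -0.0325, 0.1589]
tool_rot: [0.051, 0.999, -0.0, -0.001]
force: [1.0, -0.4, 0.1]
grip_width: -0.0
```

>>> step_arm(motion=[[[0,0.006,0],[0,0,0],0],[[0,0.012,0],[0,0,0],0],[[0,0.018,0],[0,0,0],0],[[0,0.024,0],[0,0,0],0],[[0,0.03,0],[0,0,0],0]])

```text
t: 3.98
eef_pos: [0.5126, -0.003, 0.1605]
tool_rot: [0.05, 0.999, 0.0, 0.001]
force: [0.5, -2.4, 0.2]
grip_width: 0.003
```

>>> step_arm(motion=[[[0,0.004,0],[0,0,0],0],[[0,0.008,0],[0,0,0],0],[[0,0.012,0],[0,0,0],0],[[0,0.015,0],[0,0,0],0],[[0,0.018,0],[0,0,0],0]])

```text
t: 4.4
eef_pos: [0.5136, 0.0144, 0.1594]
tool_rot: [0.05, 0.999, -0.0, 0.0]
force: [0.5, -3.3, 2.2]
grip_width: 0.001
```

>>> step_arm(motion=[[[0,0.002,0],[0,0,0],0],[[0,0.004,0],[0,0,0],0],[[0,0.006,0],[0,0,0],0]])

```text
t: 4.65
eef_pos: [0.5142, 0.0201, 0.1594]
tool_rot: [0.05, 0.999, -0.0, 0.0]
force: [0.2, -4.8, 2.0]
grip_width: -0.001
```

>>> step_arm(motion=[[[0,0.0015,0],[0,0,0],0],[[0,0.003,0],[0,0,0],0],[[0,0.0045,0],[0,0,0],0]])

```text
t: 4.9
eef_pos: [0.5147, 0.0248, 0.1594]
tool_rot: [0.05, 0.999, -0.0, 0.0]
force: [0.5, -3.8, 2.0]
grip_width: 0.001
```

>>> step_arm(motion=[[[0,0.0015,0],[0,0,0],0],[[0,0.003,0],[0,0,0],0]])

```text
t: 5.07
eef_pos: [0.5148, 0.0257, 0.1594]
tool_rot: [0.051, 0.999, -0.001, -0.0]
force: [-1.3, -15.9, 5.8]
grip_width: -0.005
```

```bash
python3 - <<'E'
from h import *
im,d=manip.capture("top");ci=manip.camera_info("top");P=pts("top",d,ci)
xh=np.array([np.cos(.1),-np.sin(.1)]);yh=np.array([np.sin(.1),np.cos(.1)])
for l in("rack_center","stop_face","fence_face"):
    print(l,[(np.round(r["xyz"],4).tolist(),round(r["conf"],2)) for r in manip.spot_point("top",l)[:2]])
p=P.reshape(-1,3)[d.ravel()>0];Y=(p[:,:2]-[.577,.104])@yh;X=(p[:,:2]-[.577,.104])@xh
# height profile along local y, x in .02...09
for a,b in((.0,.04),(.06,.1)):
    m=(X>a)&(X<b)
    print([(round(y,3),round(float(np.median(p[m&(abs(Y-y)<.0015),2])),3)) for y in np.arange(-.02,.15,.004) if (m&(abs(Y-y)<.0015)).any()])
save("t2.png",cv2.resize(im[110:230,160:320],(800,600),interpolation=cv2.INTER_CUBIC))
E
```

```text
rack_center [([0.329, -0.201, 0.0226], 0.82), ([0.3715, 0.4023, 0.0291], 0.77)]
stop_face [([0.6112, 0.1352, 0.1229], 0.67)]
fence_face [([0.6429, 0.2253, 0.1209], 0.92)]
[(np.float64(-0.02), 0.096), (np.float64(-0.016), 0.096), (np.float64(-0.012), 0.096), (np.float64(-0.008), 0.095), (np.float64(-0.004), 0.095), (np.float64(0.0), 0.096), (np.float64(0.004), 0.096), (np.float64(0.008), 0.097), (np.float64(0.012), 0.095), (np.float64(0.016), 0.096), (np.float64(0.02), 0.131), (np.float64(0.024), 0.146), (np.float64(0.028), 0.147), (np.float64(0.032), 0.146), (np.float64(0.036), 0.139), (np.float64(0.04), 0.143), (np.float64(0.044), 0.144), (np.float64(0.048), 0.155), (np.float64(0.052), 0.155), (np.float64(0.056), 0.142), (np.float64(0.06), 0.144), (np.float64(0.064), 0.152), (np.float64(0.068), 0.151), (np.float64(0.072), 0.142), (np.float64(0.076), 0.152), (np.float64(0.08), 0.156), (np.float64(0.084), 0.154), (np.float64(0.088), 0.141), (np.float64(0.092), 0.154), (np.float64(0.096), 0.155), (np.float64(0.1), 0.155), (np.float64(0.104), 0.143), (np.float64(0.108), 0.149), (np.floa
[... 712 characters left out ...]
.145), (np.float64(0.048), 0.154), (np.float64(0.052), 0.154), (np.float64(0.056), 0.144), (np.float64(0.06), 0.143), (np.float64(0.064), 0.145), (np.float64(0.068), 0.146), (np.float64(0.072), 0.143), (np.float64(0.076), 0.153), (np.float64(0.08), 0.155), (np.float64(0.084), 0.155), (np.float64(0.088), 0.143), (np.float64(0.092), 0.144), (np.float64(0.096), 0.143), (np.float64(0.1), 0.143), (np.float64(0.104), 0.142), (np.float64(0.108), 0.153), (np.float64(0.112), 0.154), (np.float64(0.116), 0.154), (np.float64(0.12), 0.143), (np.float64(0.124), 0.142), (np.float64(0.128), 0.137), (np.float64(0.132), 0.146), (np.float64(0.136), 0.145), (np.float64(0.14), 0.146), (np.float64(0.148), 0.096)]
```

View pics/t2.png

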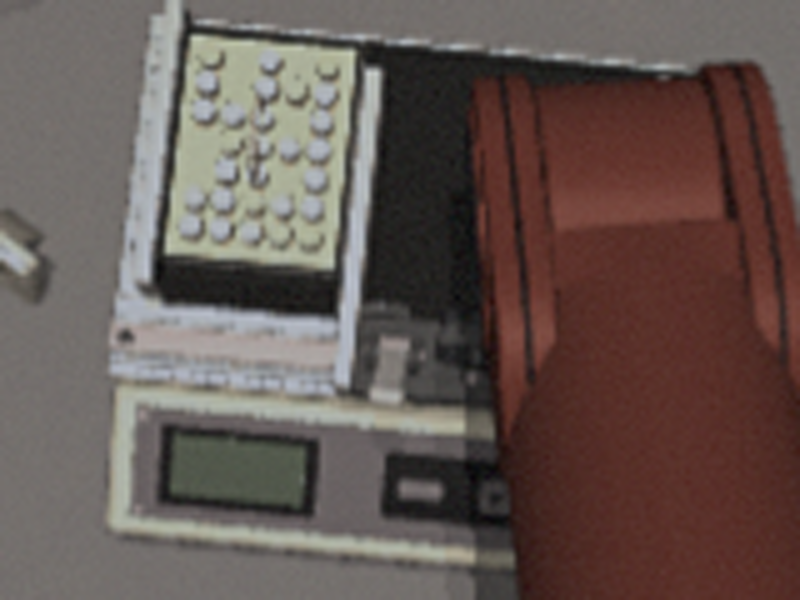

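The force jumped from 3.8 to 16 N at the end, and the depth profile and picture show the plate (360,220), the rack and the fence (165,150) closed up square. The raised lever is at (390,365). I'll back off, lift and go above the lever.

>>> step_arm(motion=[[[0,-0.01,0],[0,0,0],0],[[0,-0.015,-0.015],[0,0,0],0],[[0,-0.015,-0.052],[0,0,0],0],[[0,-0.005,-0.07],[0,0,0],0],[[0,0.03,-0.07],[0,0,0],0]])

```text
t: 5.68
eef_pos: [0.5196, 0.0536, 0.2337]
tool_rot: [0.054, 0.999, 0.001, 0.003]
force: [1.5, -0.7, 0.6]
grip_width: 0.001
```

>>> step_arm(motion=[[[0,0.03,0],[0,0,0],0],[[0,0.054,0],[0,0,0],0],[[0,0.054,0],[0,0,0],0]])

```text
t: 5.93
eef_pos: [0.5224, 0.1181, 0.2287]
tool_rot: [0.046, 0.999, 0.001, -0.001]
force: [-0.7, 0.3, 0.1]
grip_width: -0.001
```

```bash
python3 - <<'E'
from h import *
L=lambda p:((np.array(p)[:2]-[.577,.104])@np.array([[np.cos(.1),np.sin(.1)],[-np.sin(.1),np.cos(.1)]])).round(4)
s=manip.state();print(s["t"],s["eef_pos"],L(s["eef_pos"]),s["force"])
for c in("top","side"):
  im,d=manip.capture(c);ci=manip.camera_info(c)
  for l in("lever_hinge","lever_tip","stop_tab","rack_center"):
    print(c,l,[(np.round(r["xyz"],4).tolist(),L(r["xyz"]),round(r["conf"],2)) for r in manip.spot_point(c,l)[:2]])
save("s3.png",cv2.resize(im[140:260,200:360],(800,600),interpolation=cv2.INTER_CUBIC))
E
```

```text
5.9333 [0.52241994 0.11812277 0.22872085] [-0.0557  0.0086] [-0.74932151  0.29174733  0.06059071]
top lever_hinge []
top lever_tip []
top stop_tab []
top rack_center [([0.3753, 0.4007, 0.0253], array([-0.2303,  0.2751]), 0.6)]
side lever_hinge [([0.5264, 0.1111, 0.1399], array([-0.0511,  0.002 ]), 0.58)]
side lever_tip [([0.4962, 0.1151, 0.19], array([-0.0815,  0.003 ]), 0.62), ([0.642, 0.2281, 0.116], array([0.0523, 0.13  ]), 0.6)]
side stop_tab [([0.5232, 0.0449, 0.1622], array([-0.0476, -0.0642]), 0.81), ([0.4973, 0.1164, 0.1917], array([-0.0805,  0.0044]), 0.35)]
side rack_center [([0.3286, -0.2051, 0.0252], array([-0.2163, -0.3324]), 0.83), ([0.3742, 0.4053, 0.0246], array([-0.2319,  0.2795]), 0.79)]
```

View pics/s3.png

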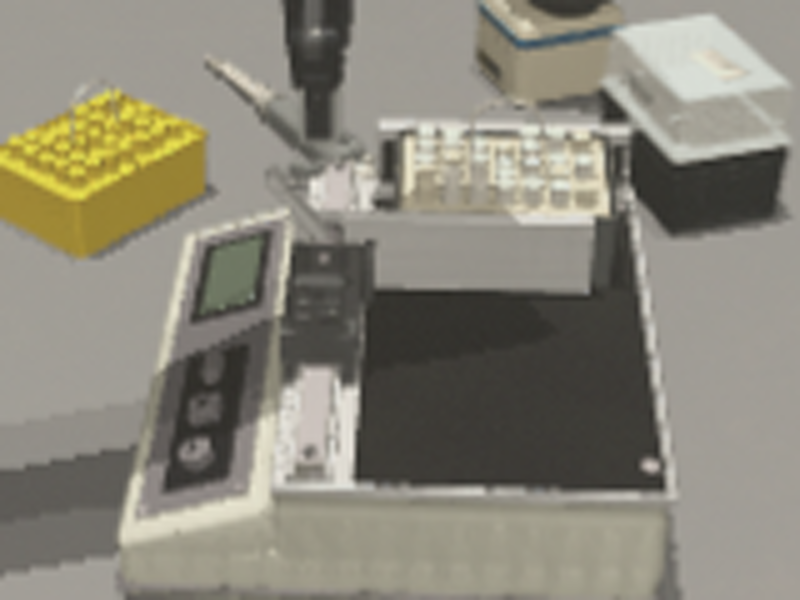

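Side view: the tool hangs above and behind the lever, whose tip is at (275,175) and hinge at (325,240). The rack, plate and fence are closed up. I'll lower onto the arm and sweep forward and down.

>>> step_arm(motion=[[[0,-0.004,0.02],[0,0,0],0],[[0,-0.004,0.032],[0,0,0],0],[[0.009,-0.004,0.034],[0,0,0],0],[[0.015,-0.004,0.039],[0,0,0],0],[[0.02,-0.004,0.045],[0,0,0],0]])

```text
t: 6.85
eef_pos: [0.5041, 0.1088, 0.1855]
tool_rot: [0.051, 0.999, -0.0, 0.002]
force: [3.7, -2.9, 7.1]
grip_width: -0.002
```

>>> step_arm(motion=[[[0.003,0,0.004],[0,0,0],0],[[0.005,0,0.008],[0,0,0],0],[[0.006,0,0.012],[0,0,0],0],[[0.006,0,0.015],[0,0,0],0]])

```text
t: 7.18
eef_pos: [0.4969, 0.1096, 0.1703]
tool_rot: [0.051, 0.999, -0.0, 0.0]
force: [-4.8, -3.6, 9.8]
grip_width: -0.0
```

>>> step_arm(motion=[[[0,0,0.001],[0,0,0],0],[[0,0,0.002],[0,0,0],0],[[0,0,0.002],[0,0,0],0]])

```text
t: 7.43
eef_pos: [0.4964, 0.1095, 0.1685]
tool_rot: [0.051, 0.999, -0.0, -0.0]
force: [-5.2, -2.7, 10.7]
grip_width: 0.001
```

>>> step_arm(motion=[[[0,0,0.001],[0,0,0],0],[[0,0,0.002],[0,0,0],0],[[0,0,0.002],[0,0,0],0]])

```text
t: 7.68
eef_pos: [0.4965, 0.1096, 0.168]
tool_rot: [0.051, 0.999, 0.0, -0.0]
force: [-13.8, -4.1, 28.5]
grip_width: 0.002
```

It stopped hard at tip height 0.146 m, so the lever is flat. I'll lift off, move towards the start key and look.

>>> step_arm(motion=[[[0,0,-0.006],[0,0,0],0],[[0,0,-0.045],[0,0,0],0],[[0,-0.025,-0.075],[0,0,0],0],[[0,-0.062,-0.075],[0,0,0],0],[[0,-0.098,-0.075],[0,0,0],0]])

```text
t: 8.1
eef_pos: [0.4875, 0.0123, 0.2424]
tool_rot: [0.049, 0.999, 0.001, 0.002]
force: [1.6, -1.9, -0.0]
grip_width: -0.005
```

>>> step_arm(motion=[[[0,0,0],[0,0,0],0],[[0,0,0],[0,0,0],0]])

```text
t: 8.27
eef_pos: [0.4866, 0.0108, 0.2408]
tool_rot: [0.052, 0.999, 0.0, 0.0]
force: [0.5, 0.4, -0.3]
grip_width: 0.002
```

```bash
python3 - <<'E'
from h import *
L=lambda p:((np.array(p)[:2]-[.577,.104])@np.array([[np.cos(.1),np.sin(.1)],[-np.sin(.1),np.cos(.1)]])).round(4)
s=manip.state();print(s["t"],s["eef_pos"],L(s["eef_pos"]),s["force"])
ims=[]
for c in("wrist","top"):
  ci=manip.camera_info(c);im,d=manip.capture(c);ims.append(im);np.savez(c+"2",im=im,d=d,**{k:np.array(v) for k,v in ci.items()})
  for l in("lever_hinge","lever_tip","start_key_seat"):
    print(c,l,[(np.round(r["xyz"],4).tolist(),L(r["xyz"]),round(r["conf"],2),np.round(proj(r["xyz"],ci))) for r in manip.spot_point(c,l)[:2]])
  for l in("start_dome","stop_key","timer_key"):
    print(c,l,[(np.round(r["xyz"],4).tolist(),L(r["xyz"]),round(r["conf"],2),np.round(proj(r["xyz"],ci))) for r in manip.spot_in(c,l)[:2]])
save("w4.png",cv2.resize(ims[0],(768,576)))
E
```

```text
8.2667 [0.48662533 0.01079371 0.24077933] [-0.0806 -0.1018] [ 0.48674216  0.40106653 -0.25540526]
wrist lever_hinge [([0.5248, 0.1065, 0.1415], array([-0.0522, -0.0027]), 0.59, array([383., 232.])), ([0.568, -0.1538, -0.0021], array([ 0.0168, -0.2574]), 0.4, array([136., 235.]))]
wrist lever_tip [([0.4685, 0.1157, 0.1483], array([-0.1091,  0.0008]), 0.98, array([401., 162.]))]
wrist start_key_seat []
wrist start_dome []
wrist stop_key [([0.4535, 0.0518, 0.0694], array([-0.1177, -0.0643]), 0.73, array([296., 135.])), ([0.5657, -0.1505, 0.0102], array([ 0.0142, -0.2544]), 0.53, array([134., 237.]))]
wrist timer_key [([0.4611, 0.0934, 0.0708], array([-0.1143, -0.0221]), 0.77, array([341., 139.])), ([0.5033, 0.1108, 0.0937], array([-0.074 , -0.0006]), 0.54, array([368., 188.]))]
top lever_hinge [([0.5255, 0.1123, 0.1375], array([-0.0521,  0.0031]), 0.77, array([237., 180.])), ([0.5753, 0.1048, 0.0006], array([-0.0018,  0.0006]), 0.26, array([241., 171.]))]
top lever_tip [([0.4711, 0.1168, 0.1473], array([-0.1066,  0.0022]), 0.67, array([235., 201.])), ([0.4537, 0.0135, 0.0613], array([-0.1136, -0.1024]), 0.35, array([273., 210.]))]
top start_key_seat [([0.4559, 0.0139, 0.0641], array([-0.1115, -0.1017]), 0.77, array([273., 209.]))]
top start_dome []
top stop_key [([0.4567, 0.0565, 0.0731], array([-0.115 , -0.0593]), 0.47, array([258., 208.])), ([0.4701, 0.1717, 0.0638], array([-0.1131,  0.0567]), 0.26, array([216., 204.]))]
top timer_key [([0.4603, 0.0961, 0.0762], array([-0.1153, -0.0195]), 0.58, array([244., 207.]))]
```

View pics/w4.png

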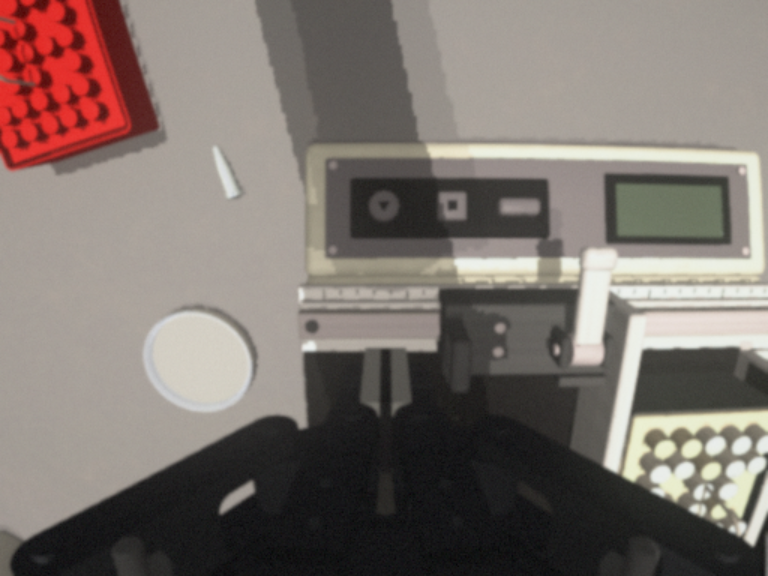

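The lever lies flat: its tip is at (600,255), 55 mm ahead of the hinge and at z 0.148. The round key is at (384,206), directly in line with the fingers. I'll measure the key top and the insert plane from the depth image.

```bash
python3 - <<'E'
from h import *
M=np.array([[np.cos(.1),np.sin(.1)],[-np.sin(.1),np.cos(.1)]])
Z=np.load("wrist2.npz");ci={k:Z[k] for k in("camera_matrix","world_to_cam")};ci["k1"]=float(Z["k1"])
P=pts("w",Z["d"],ci);Q=P.copy();Q[...,:2]=(P[...,:2]-[.577,.104])@M
n=np.array([-np.sin(.32),0,np.cos(.32)])
# panel plane (grey, left part of panel) & insert & key: height along normal
H=Q@n
def rep(nm,r0,r1,c0,c1):
    q=Q[r0:r1,c0:c1].reshape(-1,3);h=H[r0:r1,c0:c1];print(nm,np.median(q,0).round(4),"h",np.median(h).round(4),"sd",h.std().round(4))
rep("key",133,142,251,261);rep("insert",125,150,236,242);rep("insert r",125,150,272,284);rep("panel",120,160,221,230);rep("stopkey",133,142,297,307)
rep("timer",134,141,336,356)
print((H[137,225:320:2]*1000).round(1))
print((H[110:165:2,256]*1000).round(1))
h=H[125:150,244:270];m=h>np.median(H[125:150,236:242])+.005
q=Q[125:150,244:270][m];print("key pts",m.sum(),q.mean(0).round(4),q.min(0).round(4),q.max(0).round(4))
A=np.c_[q[:,:2],np.ones(len(q))];print("slope",np.linalg.lstsq(A,q[:,2],rcond=None)[0].round(3))
q=Q[118:160,222:232].reshape(-1,3);A=np.c_[q[:,:2],np.ones(len(q))];print("panel slope",np.linalg.lstsq(A,q[:,2],rcond=None)[0].round(3))
E
```

```text
key [-0.1171 -0.102   0.0743] h 0.1072 sd 0.0298
insert [-0.116  -0.118   0.0652] h 0.0984 sd 0.0239
insert r [-0.1159 -0.0817  0.0653] h 0.0985 sd 0.0239
panel [-0.1135 -0.1308  0.0647] h 0.0971 sd 0.0155
stopkey [-0.1169 -0.0599  0.0735] h 0.1067 sd 0.0007
timer [-0.1168 -0.0189  0.0732] h 0.1062 sd 0.0007
[ 97.3  97.1  97.4  96.6  97.7  98.3  98.3  98.5  98.2  98.3 104.9 106.
 106.5 106.5 107.8 107.3 107.9 107.2 107.8 107.  107.   98.4  98.8  98.8
  98.1  98.7  98.1  99.9  99.4  99.2  98.9  99.   98.3 102.6 106.3 105.9
 107.2 107.1 107.2 107.1 106.8 106.4 106.9  98.2  98.5  99.   98.8  98.7]
[ 97.   96.7  96.9  97.   97.6  98.   97.1  98.5  98.4 107.5 107.7 108.5
 108.2 107.2 106.5 106.5 107.5 107.6 106.3  98.1  97.6  97.5  98.8  97.6
  96.8  97.   96.3  97.2]
key pts 327 [-0.1174 -0.1022  0.0755] [-0.1551 -0.1116  0.0692] [-0.1077 -0.0932  0.3611]
slope [-2.084  0.113 -0.158]
panel slope [0.135 2.185 0.363]
```

The key top is at local (-0.117, -0.102, 0.0745) and 9 mm proud of the insert, which matches the description. I'll tilt the tool onto the panel normal and descend to a standoff point.

>>> step_arm(motion=[[[0.013,0,0.01],[0,-0.92,0],0],[[0.026,0,0.025],[0,-1.84,0],0],[[0.039,0,0.04],[0,-2.75,0],0],[[0.051,0,0.06],[0,-3.667,0],0],[[0.051,0,0.06],[0,-3.667,0],0]])

```text
t: 9.38
eef_pos: [0.4274, 0.0167, 0.1718]
tool_rot: [0.048, 0.987, -0.01, 0.155]
force: [-1.5, -1.2, -0.9]
grip_width: 0.0
```

```bash
cat >> h.py <<'E'
M=np.array([[np.cos(.1),np.sin(.1)],[-np.sin(.1),np.cos(.1)]])
def rep(key=np.array([-.1172,-.1023,.0745])):
    s=manip.state();p=np.array(s["eef_pos"]);Rm=R.from_quat(s["tool_rot"]).as_matrix();W=R.from_euler('z',-.1).as_matrix()
    l=W.T@(p-[.577,.104,0]);Rl=W.T@Rm;n=np.array([-np.sin(.32),0,np.cos(.32)])
    tip=l+Rl[:,2]*.022
    print(s["t"],"local",l.round(4),"toolz",Rl[:,2].round(4),"tip-key in tool",(Rl.T@(tip-key)).round(4),"F.n",round(float(W.T@s["force"]@n),2),"q",np.round(s["joint_pos"],3))
E
python3 -c "
from h import *
rep()"
```

```text
9.3833 local [-0.1401 -0.1018  0.1718] toolz [ 0.3064 -0.0035 -0.9519] tip-key in tool [-0.008   0.0002 -0.0777] F.n -0.41 q [-0.655 -0.331  0.364  2.313  0.311  0.872  1.011]
```

>>> step_arm(motion=[[[0.004,0,0.015],[0,0,0],0],[[0.008,0,0.03],[0,0,0],0],[[0.008,0,0.045],[0,0,0],0],[[0.008,0,0.055],[0,0,0],0],[[0.008,0,0.055],[0,0,0],0]])

```text
t: 9.8
eef_pos: [0.4454, 0.0162, 0.124]
tool_rot: [0.05, 0.986, -0.009, 0.158]
force: [-0.1, -0.0, -0.3]
grip_width: 0.003
```

>>> step_arm(motion=[[[0,0,0],[0,0,0],0]])

```text
t: 9.88
eef_pos: [0.4459, 0.0164, 0.1255]
tool_rot: [0.05, 0.986, -0.008, 0.158]
force: [-0.1, 0.2, 0.5]
grip_width: 0.0
```

```bash
python3 -c "
from h import *
rep()
im,d=manip.capture('side');save('s5.png',cv2.resize(im[150:270,180:340],(800,600),interpolation=cv2.INTER_CUBIC))"
```

```text
9.8833 local [-0.1217 -0.1002  0.1255] toolz [ 0.3134 -0.0012 -0.9496] tip-key in tool [-0.0117  0.002  -0.0278] F.n 0.52 q [-0.661 -0.218  0.412  2.343  0.297  0.717  1.028]
```

View pics/s5.png

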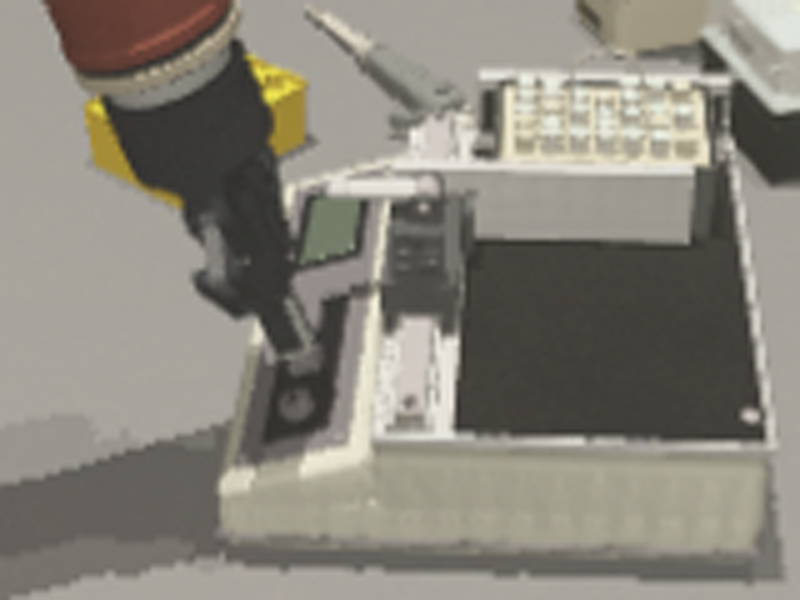

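Side view: the fingertip at (305,360) is above and slightly behind the round key at (297,405). The lever is flat at (385,187). I'll correct by 12 mm along tool x.

>>> step_arm(motion=[[[0.006,-0.001,0],[0,0,0],0],[[0.012,-0.002,0],[0,0,0],0],[[0.012,-0.002,0],[0,0,0],0],[[0.012,-0.002,0],[0,0,0],0]])

```text
t: 10.27
eef_pos: [0.4342, 0.0159, 0.122]
tool_rot: [0.05, 0.986, -0.008, 0.159]
force: [0.1, -0.1, -0.1]
grip_width: -0.003
```

```bash
python3 -c "
from h import *
rep()"
```

```text
10.2667 local [-0.1333 -0.1019  0.122 ] toolz [ 3.148e-01  3.000e-04 -9.491e-01] tip-key in tool [ 0.0003  0.0004 -0.0281] F.n -0.12 q [-0.652 -0.243  0.395  2.37   0.31   0.716  1.011]
```

Aligned. I'll approach to about 5 mm and then creep.

>>> step_arm(motion=[[[0,0,0.008],[0,0,0],0],[[0,0,0.016],[0,0,0],0],[[0,0,0.023],[0,0,0],0],[[0,0,0.023],[0,0,0],0],[[0,0,0.023],[0,0,0],0]])

```text
t: 10.68
eef_pos: [0.4416, 0.015, 0.0998]
tool_rot: [0.05, 0.986, -0.008, 0.159]
force: [0.5, 1.0, -0.7]
grip_width: 0.0
```

```bash
python3 -c "
from h import *
rep()"
```

```text
10.6833 local [-0.1258 -0.1021  0.0998] toolz [ 3.139e-01 -8.000e-04 -9.495e-01] tip-key in tool [ 0.0002  0.0002 -0.0047] F.n -0.79 q [-0.65  -0.18   0.414  2.38   0.295  0.643  1.028]
```

>>> step_arm(motion=[[[0,0,0.001],[0,0,0],0],[[0,0,0.001],[0,0,0],0]])

```text
t: 10.85
eef_pos: [0.4423, 0.0152, 0.0993]
tool_rot: [0.05, 0.986, -0.008, 0.159]
force: [-0.3, -0.6, 0.4]
grip_width: -0.003
```

>>> step_arm(motion=[[[0,0,0.001],[0,0,0],0],[[0,0,0.001],[0,0,0],0]])

```text
t: 11.02
eef_pos: [0.4425, 0.0151, 0.0982]
tool_rot: [0.05, 0.986, -0.008, 0.159]
force: [-0.6, 0.9, -0.7]
grip_width: -0.001
```

>>> step_arm(motion=[[[0,0,0.001],[0,0,0],0],[[0,0,0.001],[0,0,0],0]])

```text
t: 11.18
eef_pos: [0.4427, 0.015, 0.0971]
tool_rot: [0.05, 0.986, -0.008, 0.159]
force: [0.0, -0.3, -1.2]
grip_width: -0.0
```

>>> step_arm(motion=[[[0,0,0.001],[0,0,0],0],[[0,0,0.001],[0,0,0],0]])

```text
t: 11.35
eef_pos: [0.443, 0.015, 0.0961]
tool_rot: [0.05, 0.986, -0.008, 0.159]
force: [-0.3, 0.5, 0.7]
grip_width: 0.0
```

>>> step_arm(motion=[[[0,0,0.0005],[0,0,0],0],[[0,0,0.0005],[0,0,0],0]])

```text
t: 11.52
eef_pos: [0.4432, 0.015, 0.0956]
tool_rot: [0.05, 0.986, -0.008, 0.159]
force: [0.3, 0.6, 0.7]
grip_width: 0.0
```

>>> step_arm(motion=[[[0,0,0.0005],[0,0,0],0],[[0,0,0.0005],[0,0,0],0]])

```text
t: 11.68
eef_pos: [0.4434, 0.015, 0.0953]
tool_rot: [0.05, 0.986, -0.008, 0.159]
force: [-2.6, 0.7, 3.3]
grip_width: 0.003
```

>>> step_arm(motion=[[[0,0,0.0005],[0,0,0],0],[[0,0,0.0005],[0,0,0],0]])

```text
t: 11.85
eef_pos: [0.4435, 0.015, 0.0948]
tool_rot: [0.05, 0.986, -0.008, 0.159]
force: [-2.8, -0.9, 3.9]
grip_width: -0.003
```

>>> step_arm(motion=[[[0,0,0.0005],[0,0,0],0],[[0,0,0.0005],[0,0,0],0]])

```text
t: 12.02
eef_pos: [0.4437, 0.0149, 0.0943]
tool_rot: [0.05, 0.986, -0.008, 0.159]
force: [-4.4, -0.5, 5.8]
grip_width: 0.001
```

>>> step_arm(motion=[[[0,0,0.0005],[0,0,0],0],[[0,0,0.0005],[0,0,0],0]])

```text
t: 12.18
eef_pos: [0.4438, 0.0149, 0.0939]
tool_rot: [0.05, 0.986, -0.008, 0.159]
force: [-3.9, 0.1, 6.4]
grip_width: -0.001
```

>>> step_arm(motion=[[[0,0,0.0005],[0,0,0],0],[[0,0,0.0005],[0,0,0],0]])

```text
t: 12.35
eef_pos: [0.444, 0.0148, 0.0934]
tool_rot: [0.05, 0.986, -0.008, 0.159]
force: [-4.1, -0.2, 5.0]
grip_width: 0.001
```

>>> step_arm(motion=[[[0,0,0.0005],[0,0,0],0],[[0,0,0.0005],[0,0,0],0]])

```text
t: 12.52
eef_pos: [0.4442, 0.0149, 0.0929]
tool_rot: [0.05, 0.986, -0.008, 0.159]
force: [-3.5, -0.4, 4.5]
grip_width: 0.003
```

>>> step_arm(motion=[[[0,0,0.0005],[0,0,0],0],[[0,0,0.0005],[0,0,0],0]])

```text
t: 12.68
eef_pos: [0.4443, 0.0149, 0.0923]
tool_rot: [0.05, 0.986, -0.008, 0.159]
force: [-2.2, -0.5, 3.0]
grip_width: 0.002
```

>>> step_arm(motion=[[[0,0,0.0004],[0,0,0],0],[[0,0,0.0004],[0,0,0],0]])

```text
t: 12.85
eef_pos: [0.4445, 0.0149, 0.092]
tool_rot: [0.05, 0.986, -0.008, 0.159]
force: [-1.9, 0.2, 3.6]
grip_width: -0.001
```

The force peaked at about 7.3 N and fell to about 3.7 N at roughly 3.5 mm of travel, so the key clicked. I'll retract along the normal.

>>> step_arm(motion=[[[0,0,-0.005],[0,0,0],0],[[0,0,-0.02],[0,0,0],0],[[0,0,-0.045],[0,0,0],0],[[0,0,-0.075],[0,0,0],0],[[0,0,-0.09],[0,0,0],0]])

```text
t: 13.27
eef_pos: [0.4162, 0.0179, 0.1804]
tool_rot: [0.05, 0.986, -0.008, 0.16]
force: [0.9, 0.4, 0.1]
grip_width: -0.001
```

>>> step_arm(motion=[[[0,-0.04,0],[0,0,0],0],[[0,-0.08,0],[0,0,0],0],[[0,-0.12,0],[0,0,0],0],[[0,-0.12,0],[0,0,0],0]])

```text
t: 13.6
eef_pos: [0.403, -0.1074, 0.178]
tool_rot: [0.053, 0.986, -0.009, 0.16]
force: [0.4, 0.4, -0.7]
grip_width: -0.002
```

```bash
python3 - <<'E'
from h import *
rep()
im,d=manip.capture("top");ci=manip.camera_info("top");P=pts("t",d,ci)
for l in("lever_tip","lever_hinge","stop_face","fence_face","petri_dish","microtube","rack_center"):
    print(l,[(np.round(r["xyz"],4).tolist(),round(r["conf"],2)) for r in manip.spot_point("top",l)[:3]])
Q=P.copy();Q[...,:2]=(P[...,:2]-[.577,.104])@np.array([[np.cos(.1),np.sin(.1)],[-np.sin(.1),np.cos(.1)]]).T if 0 else (P[...,:2]-[.577,.104])@M.T if 0 else (P[...,:2]-[.577,.104])@M
q=Q.reshape(-1,3);m=(abs(q[:,0]+.117)<.005)&(abs(q[:,1]+.102)<.006);print("key top z",np.median(q[m,2]),m.sum())
save("t6.png",cv2.resize(im[100:260,140:340],(750,600),interpolation=cv2.INTER_CUBIC))
E
```

```text
13.6 local [-0.152  -0.2277  0.178 ] toolz [ 0.3157 -0.0025 -0.9489] tip-key in tool [-0.0005 -0.1257 -0.0869] F.n -0.77 q [-0.235 -0.371  0.331  2.328  0.163  0.848  1.47 ]
lever_tip [([0.4716, 0.1153, 0.148], 0.7)]
lever_hinge [([0.5288, 0.1071, 0.1366], 0.66)]
stop_face [([0.6108, 0.1327, 0.1237], 0.77), ([0.637, 0.1819, 0.1175], 0.6)]
fence_face [([0.642, 0.2232, 0.1211], 0.64)]
petri_dish [([0.5686, -0.1553, -0.0008], 0.69)]
microtube [([0.4206, -0.1, 0.001], 0.43)]
rack_center [([0.3725, 0.4017, 0.0311], 0.89), ([0.6366, 0.1831, 0.1183], 0.61)]
key top z 0.07515930505913593 16
```

View pics/t6.png

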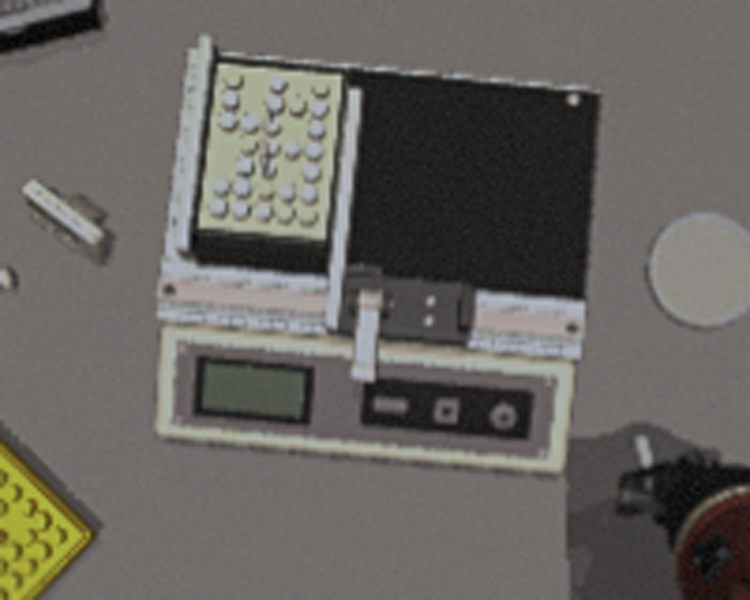

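The final view shows the rack (275,150) square between the fence (195,150) and the stop plate (345,200), with the lever flat (367,340). The round key (503,415) is back at its starting height (0.075 m), and the dish and tube have not moved. Handing in.

```bash
python3 -c "
from rig import manip
print(manip.close_job())"
```

```text
the job is handed in; nothing more can be done
None
```

The rack is snug against the fence, the stop is locked, and the start key was pressed to its click and released. The job was handed in at about 14 s of the 54 s allowed; the hand-in reports no verdict.

- **Stop:** I pushed the stop about 54 mm by its tab until the force jumped from about 4 to 16 N. The depth profile and pictures then showed the rack square and touching both stop and fence.
- **Lever:** I swept the cam lever down to its hard stop. Its tip was then measured at about z 0.148 m, 55 mm ahead of the hinge, so it lies flat.
- **Start key:** I pressed along the panel normal in 0.5 mm steps. The force peaked at about 7.3 N and fell to about 3.7 N at roughly 3.5 mm of travel. That is past the click and short of the 5 mm limit.

In the last check the key top was back at its original height of about 0.075 m, the lever was still flat and the rack still square. The petri dish and tube had not moved. The bench timer was never reliably detected, so I did not check it; the arm stayed well above the bench on that side.

The networks gave a few false or missing detections, including the red and yellow racks reported as the rack. I settled those against the pictures and the depth data.

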